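# Find the clear gap with the feeler

## Task

Take the feeler out of its wooden stand and test the three gaps on top of the metal strip gauge with its blade, in turn counter-clockwise (seen from above) from the round screw head, sliding it into each as far as it will go: a hidden stop jams it part-way in those that are not clear. Push gently, never forcing the blade against the gauge with more than about 20 N. When all three have been tried, leave the feeler let go, standing upright in a gap that takes the blade fully home, its collar down on the gauge's top, with everything else left where it stands.

Things in the scene. Friction and masses are not known exactly. Their poses are not given: they have to be found in the camera images.
- gauge: closed square metal box 150 x 150 mm, 62 mm high, fixed; origin at the centre of its underside, z up. Its steel top has three radial slots (gaps), towards its own +y, -x and -y, and a flat round screw head 4 mm high towards +x. A hidden stop plate inside, 20 to 28 mm below the top, at an unknown angle, blocks the gaps except where it is cut away: at least one gap, usually just one, is clear.
- feeler_handle (a point): centre of the handle of the feeler, the loose 140 g tool standing blade-down in the stand. Handle: upright dark wood block 36 (own x) x 18 (own y) x 60 mm tall, brass collar as its lowest 4 mm, this point half-way up. Steel blade below its middle: 24 (x) x 5 (y) mm, sticking out 40 mm below the collar. z points up the handle; a half turn about z changes nothing.
- feeler_tip (a point): middle of the blade's lower end, 70 mm below the handle's centre, same axes as the handle. When the blade is fully home in a gap the collar rests on the gauge's top and this point is 40 mm below the top.
- stand: light wooden block 75 (x) x 60 (y) x 50 mm high, fixed, origin at the centre of its underside; a 32 x 10 mm pocket along its x in the middle of its top holds the blade, with the feeler's collar resting on the top.
- gap0 (a point): nominal middle of the mouth, level with the top, of the first gap, on the gauge's +y side, 42 mm from the middle; axes as the gauge. Slot 30 mm along the gauge's y, 7.5 mm wide, straight walls 18 mm deep, open space below. The top plate sits loosely: all three gaps are shifted together from these points, by an unknown fixed amount up to 2 mm along the gauge's x and 2 mm along its y.
- gap1 (a point): nominal middle of the mouth, level with the top, of the second gap, on the gauge's -x side, 42 mm from the middle; axes as the gauge. Slot 30 mm along the gauge's x, 7.5 mm wide, straight walls 18 mm deep, open space below. The top plate sits loosely: all three gaps are shifted together from these points, by an unknown fixed amount up to 2 mm along the gauge's x and 2 mm along its y.
- gap2 (a point): nominal middle of the mouth, level with the top, of the third gap, on the gauge's -y side, 42 mm from the middle; axes as the gauge. Slot 30 mm along the gauge's y, 7.5 mm wide, straight walls 18 mm deep, open space below. The top plate sits loosely: all three gaps are shifted together from these points, by an unknown fixed amount up to 2 mm along the gauge's x and 2 mm along its y.
- jar_near: closed glass jar, 60 mm across, 75 mm tall, on the far side of the gauge, about 140 mm from its centre; loose, to be left alone; origin at the centre of its underside.
- jar_side: closed glass jar, 60 mm across, 75 mm tall, beyond the stand; loose, to be left alone; origin at the centre of its underside.
- cup: white paper cup, 72 mm across, 85 mm tall; loose, to be left alone; origin at the centre of its underside.
- dish: shallow wooden bowl, 84 mm across, 22 mm tall; loose, to be left alone; origin at the centre of its underside.
- finial: brass lamp finial, 50 mm across, 78 mm tall; loose, to be left alone; origin at the centre of its underside.
- globe: amber glass lamp globe, 120 mm across, 112 mm tall; loose, to be left alone; origin at the centre of its underside.
- tweezers: steel tweezers lying flat, 115 mm long, 6 mm high; loose, to be left alone; origin at the centre of its underside.
- glue: white glue bottle, 38 mm across, 100 mm tall; loose, to be left alone; origin at the centre of its underside.
Mind the look-alikes: they are no part of the job. What is shaped like the stand but black or pink is not meant.

How it is judged:
By the outcome, as a careful person would: the job done as asked, in the order asked, and still so for the second after the job is handed in, with the robot touching nothing.
It also fails if it takes over 67 s, if anything falls off the work surface, if the arm or the gripper's body presses on something with over 40 N, if the wrist force passes 120 N, or if a joint passes its speed limit or range.

## Robot

A 6-joint arm with a two-finger parallel gripper is mounted at the origin on the work surface. World frame = base frame: x ahead of the robot, y to its left, z up, the work surface at z = 0. Lengths are in m, angles in rad, forces in N, time in s.
With the tool pointing down it reaches from about 0.4 to 0.825 m from the base axis. Payload 7 kg.
Tool frame: the origin (TCP) lies midway between the tips of the shut fingers; the grasp point (between the pads) lies hold_point_z behind it (hold_point_z is the distance from the TCP to the grasp point, in m); z points along the fingers, y is the line along which they close (so a half turn about z gives the same grasp; the last joint's range is limited). The gripper opens to 88 mm and grips with 3 to 60 N. Pads are 19 mm wide; open, the fingers measure 130 mm over their backs; the gripper's body (78 mm by 193 mm) begins 47 mm behind the grasp point.
Start: joints at [-1.018, 0.359, 0.012, 0, -1.224, -0.288], TCP at [0.177, -0.651, 0.227] pointing down, gripper open.
Joint ranges: [-3.07, 3.07], [-1.43, 2.12], [-1.02, 1.25], [-3.03, 1.67], [-3.05, -0], [-3.03, 3.03]. Speed limits (rad/s): [2.39, 2.39, 3.01, 3.14, 3.14, 3.14].

## Interface

Orientations are given as [roll, pitch, yaw] about the fixed x, y, z axes, in that order (R = Rz(yaw) Ry(pitch) Rx(roll)).
In Python, from station import * gives the robot as it stands.
- The arm moves only by the tool apply_moves, never from a script. Its argument "steps" is a list of rows, each an object with "translation": the shift along the world's x, y, z scaled (see below), a list of three; "rotation": the turn, a rotation vector about the world's x, y, z scaled (see below), a list of three. A call has exactly 10 rows; each row is the pose to reach, as a shift and turn from the pose commanded when the call began; what a row does not reach only later rows make up. The controller multiplies each number of a shift by 250 mm and each number of a turn by 30 degrees. A row lasts 1/12 s, in which the tool goes at most 41.7 mm and 7.16 degrees, less where a joint would pass 70% of its speed; a pose out of reach is approached as far as the arm can. A call with a number of a shift or a turn outside -1 to 1 is refused whole. A call with a gripper value outside its range is refused whole. "jaw" is the closure, from -1 (fully open) to 1 (shut), so that 0 is half open, set as the call begins (left out, the last holds). The fingers move at their own pace and stop on an object; "newtons" is the grip in N (left out, the last holds). Time passes only in rows, so rows that repeat a pose let the fingers close, or fill a call up. It gives the time, the measured TCP pose, the force, the opening and the grip force at its end, in the units of the state.
- get_state(): the state, without advancing time (a new reading comes with each control period).
- grab_frame(name): name is "scene" or "top"; returns the picture (384x512x3 uint8, blue, green, red); there is no depth.
- camera_model(name): a dict with "fx", "fy", "cx", "cy" (pixels), "k1" (the pictures are not rectified: a ray, as slopes to the right and down, at radius r is drawn at 1 + k1 r^2 times it, then the intrinsics apply), "xyz" and "rotation" of the camera in the world. Camera axes: x right, y down, z forward; pixel columns grow to the right and rows downward; lengths in m; the calibration is good to about 2 mm. A picture is of the moment at which its call begins. camera_model takes no time and is no camera call.
- job_done(): hands the job in; it is judged then, once.
The state is a dict: "t": time; "q": joint angles; "qd": joint speeds; "joint_efforts": joint torques, N m; "eef_pos": TCP position; "ee_rot": TCP orientation; "force": force on the tool from outside, world axes, zero at the start; "moment": the same for the moment, N m; "width": finger opening in m; "gripper_force": force on a finger pad.
Only numpy, scipy, OpenCV 4.12 (cv2) and the standard library are available. Lean on these libraries where they do the work, as an engineer would, in place of code of your own. Each camera call takes 0.05 s, during which the arm holds its last target. There are 200 camera calls.

## Working session

There is one attempt and no reset: what is moved stays moved. The work goes in short steps, Python scripts to look and compute and a tool call to move; the robot and the scene stay as the last step left them, time stands still between calls to the robot, and variables do not carry over. Pictures are saved under pics/ and viewed, at most 10 in all, crops included, and the job is handed in when it is done.

Besides the shell and the picture viewer there is one more tool, called as name(argument=value, ...) on one line, values as JSON. apply_moves: Moves the arm, as the interface text tells. Shifts and turns lie within -1 to 1; 1 stands for 250 mm of shift or 30 degrees of turn. Its arguments: {"type":"object","properties":{"steps":{"type":"array"},"jaw":{"type":"number"},"newtons":{"type":"number"}},"required":["steps"]}

```bash
ls; mkdir -p pics; python3 - <<'E'
from station import *
import cv2,numpy as np
s=get_state();print(s)
for n in("scene","top"):
    m=camera_model(n);print(n,m)
    cv2.imwrite(f"pics/{n}0.png",grab_frame(n))
E
```

```text
pics
{'t': 0.0, 'q': array([-1.01791883e+00,  3.59352338e-01,  1.10883670e-02, -3.25076019e-04,
       -1.22407343e+00, -2.88079224e-01]), 'qd': array([ 0.00019091, -0.00111214, -0.00047825,  0.00015148,  0.00054708,
        0.00114025]), 'joint_efforts': array([-3.91808380e-04, -5.82709050e+01,  2.93055421e+01,  6.99737817e+00,
        6.98700955e-03, -1.62398596e-04]), 'eef_pos': array([ 0.17649496, -0.65103741,  0.22566237]), 'ee_rot': array([ 3.14002826e+00, -1.44870846e-04, -2.87690497e+00]), 'force': array([ 0.00311529, -0.11101705,  0.56991762]), 'moment': array([ 0.04203389, -0.00049151, -0.0318702 ]), 'gripper_force': 0.0, 'width': 0.08782856565215301}
scene {'fx': 485.3460580617808, 'fy': 485.3460580617808, 'cx': 257.1127915549243, 'cy': 195.47254683490243, 'k1': -0.08897104591524374, 'xyz': array([ 0.93475401, -0.69988204,  1.23007079]), 'rotation': array([-2.53059663e+00, -2.39898775e-03,  5.25276953e-01])}
top {'fx': 349.8412247214776, 'fy': 349.8412247214776, 'cx': 256.71690858617785, 'cy': 188.05740257038843, 'k1': 0.022642886777364615, 'xyz': array([0.43290921, 0.00509777, 1.19559772]), 'rotation': array([-3.03514387e+00, -1.22349885e-03, -1.59569026e+00])}
```

View pics/scene0.png

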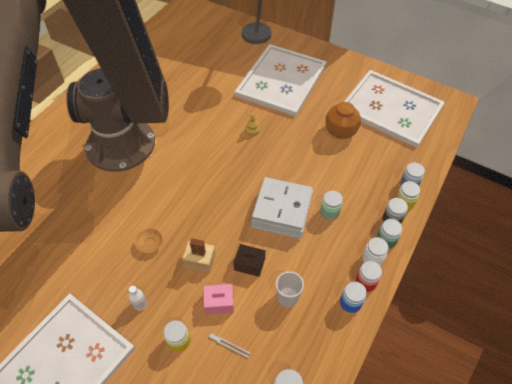

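View pics/top0.png

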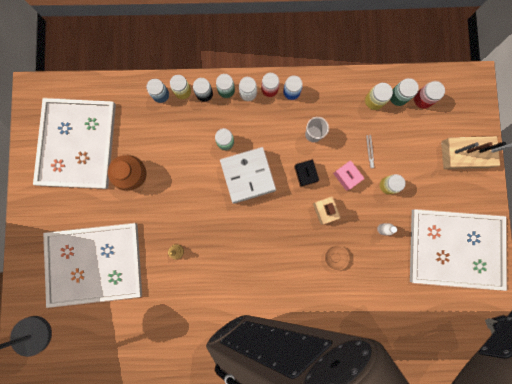

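Scene view: the gauge is at about (283,207). The light wooden stand with the dark handle is at (199,254). A black block at (250,260) and a pink block at (218,299) are the look-alikes. Only the light wooden one holding the feeler fits the description. In the top view the gauge is at (248,175) and the stand at (328,210). Next is an enlarged crop to confirm.

```bash
cat > h.py <<'E'
import numpy as np,cv2
from scipy.spatial.transform import Rotation as R
from station import *
def ray(n,uv):
    m=camera_model(n);K=np.array([[m['fx'],0,m['cx']],[0,m['fy'],m['cy']],[0,0,1.]])
    d=((np.array(uv,float).reshape(-1,2)-K[:2,2])/[m['fx'],m['fy']])
    s=d.copy()
    for _ in range(20): s=d/(1+m['k1']*(s**2).sum(1,keepdims=True))
    v=np.c_[s,np.ones(len(s))]@R.from_euler('xyz',m['rotation']).as_matrix().T
    return np.array(m['xyz']),v
def onz(n,uv,z):
    o,v=ray(n,uv);return o+v*((z-o[2])/v[:,2])[:,None]
def proj(n,p):
    m=camera_model(n);c=(np.array(p,float).reshape(-1,3)-m['xyz'])@R.from_euler('xyz',m['rotation']).as_matrix()
    s=c[:,:2]/c[:,2:];s=s*(1+m['k1']*(s**2).sum(1,keepdims=True));return s*[m['fx'],m['fy']]+[m['cx'],m['cy']]
def crop(im,x,y,w,h,k): return cv2.resize(im[y:y+h,x:x+w],None,fx=k,fy=k,interpolation=cv2.INTER_CUBIC)
E
python3 - <<'E'
from h import *
s=cv2.imread('pics/scene0.png');t=cv2.imread('pics/top0.png')
a=np.hstack([crop(s,245,170,80,60,5),crop(t,210,140,80,60,5)])
b=np.hstack([crop(s,160,225,80,60,5),crop(t,290,180,80,60,5)])
cv2.imwrite('pics/c1.png',np.vstack([a,b]))
E
```

```text
(no output)
```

View pics/c1.png

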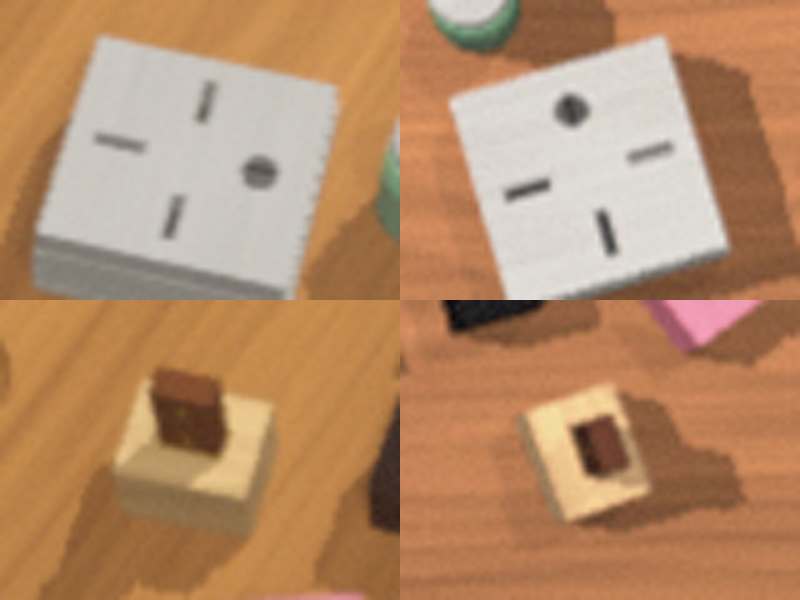

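The crop confirms the light wooden stand with the dark handle. In the top view the slots are at crop pixels (528,188) for gap0, (606,232) for gap1 and (650,153) for gap2. The screw head is at (571,110).

```bash
cat > m.py <<'E'
from h import *
s=cv2.imread('pics/scene0.png');t=cv2.imread('pics/top0.png')
S={'scene':[('scr',260,172),('g0',120,143),('g1',174,217),('g2',206,103)],'top':[('scr',171,110),('g0',128,188),('g1',206,232),('g2',250,153)]}
O={'scene':(245,170),'top':(210,140)}
for n,im in(('scene',s),('top',t)):
    g=cv2.cvtColor(im,6).astype(float)
    for l,x,y in S[n]:
        cx,cy=O[n][0]+x/5-.4,O[n][1]+y/5-.4
        r=7;x0,y0=int(round(cx))-r,int(round(cy))-r
        p=g[y0:y0+2*r+1,x0:x0+2*r+1];w=np.clip(np.median(p)-12-p,0,None)
        lab=cv2.connectedComponents((w>0).astype(np.uint8))[1];w=w*(lab==lab[r-1:r+2,r-1:r+2].max())
        yy,xx=np.mgrid[y0:y0+2*r+1,x0:x0+2*r+1]
        u=np.array([(w*xx).sum(),(w*yy).sum()])/w.sum()
        d=np.stack([(xx-u[0]).ravel(),(yy-u[1]).ravel()]);C=(d*w.ravel())@d.T/w.sum();ev,V=np.linalg.eigh(C);a=V[:,1]*6
        P=onz(n,[u,u-a,u+a],.066 if l=='scr' else .062)
        print(n,l,u.round(2),(P[0]*1e3).round(1),'ax',np.degrees(np.arctan2(*(P[2]-P[1])[1::-1])).round(1))
    # gauge top mask
    hsv=cv2.cvtColor(im,40)
    m=((hsv[...,1]<40)&(hsv[...,2]>185)).astype(np.uint8)
    m=cv2.morphologyEx(m,3,np.ones((7,7)))
    k,lab,st,ce=cv2.connectedComponentsWithStats(m)
    c=(283,200) if n=='scene' else (240,178)
    i=lab[c[1],c[0]];cn=max(cv2.findContours((lab==i).astype(np.uint8),0,1)[0],key=cv2.contourArea)
    W=onz(n,cn.reshape(-1,2),.062)[:,:2]*1e3
    print(n,'gauge',st[i],cv2.minAreaRect(W.astype(np.float32)))
    # stand+feeler
    if n=='scene': b=(160,225)
    else: b=(290,180)
    Q={'scene':[(142,383),(274,403),(250,498),(118,462)],'top':[(122,413),(210,387),(248,492),(165,520)]}[n]
    q=np.array(Q,float)-[0,300];q=q/5+b-.4
    W=onz(n,q,.05);print('stand',(W*1e3).round(1).tolist(),(W.mean(0)*1e3).round(1))
    Q={'scene':[(156,369),(222,379),(225,456),(157,446)],'top':[(196,425),(216,418),(228,468),(206,475)]}[n]
    q=np.array(Q,float)-[0,300];q=q/5+b-.4
    W=onz(n,q,.11);print('handle top',(W*1e3).round(1).tolist())
    W=onz(n,q,.05);print('handle bot',(W*1e3).round(1).tolist())
E
python3 m.py
```

```text
scene scr [296.48 204.03] [642.   38.1  66. ] ax -152.1
scene g0 [268.53 198.08] [560.5  18.1  62. ] ax -164.4
scene g1 [279.15 213.15] [612.6 -12.4  62. ] ax -75.5
scene g2 [285.72 190.21] [590.6  68.4  62. ] ax -74.6
scene gauge [ 253  178   59   53 2062] ((604.1881713867188, 25.626388549804688), (147.92149353027344, 152.94273376464844), 14.72247314453125)
stand [[434.2, -215.1, 50.0], [504.8, -188.6, 50.0], [525.5, -244.5, 50.0], [451.1, -262.7, 50.0]] [ 478.9 -227.7   50. ]
handle top [[461.2, -229.0, 110.0], [494.9, -216.3, 110.0], [521.7, -253.9, 110.0], [487.9, -266.9, 110.0]]
handle bot [[435.8, -203.7, 50.0], [471.4, -190.4, 50.0], [499.6, -230.0, 50.0], [463.9, -243.7, 50.0]]
top scr [243.85 161.63] [641.6  40.7  66. ] ax 75.1
top g0 [234.98 177.46] [590.6  70.9  62. ] ax 105.0
top g1 [250.89 186.11] [560.8  19.5  62. ] ax -165.5
top g2 [259.65 170.01] [613.2 -10.4  62. ] ax 104.5
top gauge [ 220  148   55   54 1953] ((601.2861938476562, 30.91522216796875), (145.64247131347656, 146.16726684570312), 15.33761215209961)
stand [[504.0, -185.9, 50.0], [519.7, -244.3, 50.0], [450.5, -265.7, 50.0], [433.6, -210.9, 50.0]] [ 476.9 -226.7   50. ]
handle top [[491.7, -221.4, 110.0], [495.7, -234.0, 110.0], [464.6, -239.9, 110.0], [460.6, -226.1, 110.0]]
handle bot [[494.9, -233.9, 50.0], [499.2, -247.2, 50.0], [466.4, -253.5, 50.0], [462.2, -238.9, 50.0]]
```

```bash
python3 -c "
import station
print([x for x in dir(station) if x[0]!='_'])
print(getattr(station,'hold_point_z',None))"
```

```text
['Unreachable', 'camera_model', 'get_state', 'grab_frame', 'hold_point_z', 'job_done']
0.0188
```

apply_moves(steps=[{"translation":[0.12,0.168,0],"rotation":[0,0,0.01]},{"translation":[0.24,0.336,0],"rotation":[0,0,0.02]},{"translation":[0.36,0.504,0],"rotation":[0,0,0.04]},{"translation":[0.48,0.672,0],"rotation":[0,0,0.06]},{"translation":[0.6,0.84,0],"rotation":[0,0,0.1]},{"translation":[0.6,0.84,-0.05],"rotation":[0,0,0.1]},{"translation":[0.6,0.84,-0.05],"rotation":[0,0,0.1]},{"translation":[0.6,0.84,-0.05],"rotation":[0,0,0.1]},{"translation":[0.6,0.84,-0.05],"rotation":[0,0,0.1]},{"translation":[0.6,0.84,-0.05],"rotation":[0,0,0.1]}], jaw=-0.2, newtons=25)

```text
t: 0.93
eef_pos: [0.3264, -0.442, 0.2141]
ee_rot: [-3.142, -0.0, -2.825]
force: [0.6, -0.5, 0.1]
width: 0.0525
gripper_force: 0.0
```

apply_moves(steps=[{"translation":[0.12,0.168,0],"rotation":[0,0,0]},{"translation":[0.24,0.336,0],"rotation":[0,0,0]},{"translation":[0.36,0.504,0],"rotation":[0,0,0]},{"translation":[0.48,0.672,0],"rotation":[0,0,0]},{"translation":[0.614,0.846,0],"rotation":[0,0,0]},{"translation":[0.614,0.846,-0.1],"rotation":[0,0,0]},{"translation":[0.614,0.846,-0.2],"rotation":[0,0,0]},{"translation":[0.614,0.846,-0.3],"rotation":[0,0,0]},{"translation":[0.614,0.846,-0.3],"rotation":[0,0,0]},{"translation":[0.614,0.846,-0.3],"rotation":[0,0,0]}])

```text
t: 1.77
eef_pos: [0.4792, -0.2309, 0.1384]
ee_rot: [3.141, -0.003, -2.825]
force: [0.6, -0.2, 0.8]
width: 0.0526
gripper_force: 0.0
```

```bash
python3 - <<'E'
from h import *
s=grab_frame('scene');t=grab_frame('top')
cv2.imwrite('pics/c2.png',np.hstack([crop(s,160,200,80,80,5),crop(t,290,170,80,80,5)]))
E
```

```text
(no output)
```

View pics/c2.png

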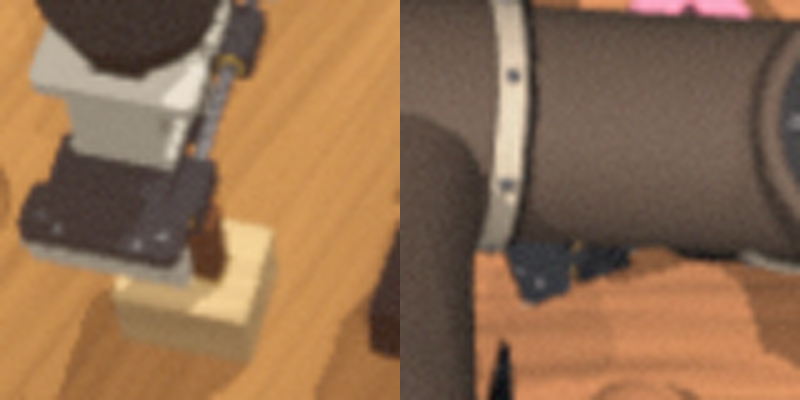

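The scene crop shows the near finger in front of the handle, with the handle visible at crop pixel (205,245), so the jaws straddle it. Descending.

apply_moves(steps=[{"translation":[0,0,-0.04],"rotation":[0,0,0]},{"translation":[0,0,-0.08],"rotation":[0,0,0]},{"translation":[0,0,-0.12],"rotation":[0,0,0]},{"translation":[0,0,-0.16],"rotation":[0,0,0]},{"translation":[0,0,-0.2],"rotation":[0,0,0]},{"translation":[0,0,-0.23],"rotation":[0,0,0]},{"translation":[0,0,-0.26],"rotation":[0,0,0]},{"translation":[0,0,-0.26],"rotation":[0,0,0]},{"translation":[0,0,-0.26],"rotation":[0,0,0]},{"translation":[0,0,-0.26],"rotation":[0,0,0]}])

```text
t: 2.7
eef_pos: [0.4805, -0.23, 0.0743]
ee_rot: [-3.141, 0.0, -2.824]
force: [-0.2, -0.0, 0.2]
width: 0.0526
gripper_force: 0.0
```

apply_moves(steps=[{"translation":[0,0,0],"rotation":[0,0,0]},{"translation":[0,0,0],"rotation":[0,0,0]},{"translation":[0,0,0],"rotation":[0,0,0]},{"translation":[0,0,0],"rotation":[0,0,0]},{"translation":[0,0,0],"rotation":[0,0,0]},{"translation":[0,0,0],"rotation":[0,0,0]},{"translation":[0,0,0],"rotation":[0,0,0]},{"translation":[0,0,0],"rotation":[0,0,0]},{"translation":[0,0,0],"rotation":[0,0,0]},{"translation":[0,0,0],"rotation":[0,0,0]}], jaw=1)

```text
t: 3.53
eef_pos: [0.4801, -0.2299, 0.0741]
ee_rot: [-3.142, -0.0, -2.824]
force: [-0.6, -0.1, 1.8]
width: 0.018
gripper_force: 25.0
```

apply_moves(steps=[{"translation":[0,0,0.08],"rotation":[0,0,0]},{"translation":[0,0,0.18],"rotation":[0,0,0]},{"translation":[0,0,0.28],"rotation":[0,0,0]},{"translation":[0,0,0.36],"rotation":[0,0,0]},{"translation":[0,0.06,0.4],"rotation":[0,0,0.2]},{"translation":[0.02,0.14,0.4],"rotation":[0,0,0.4]},{"translation":[0.04,0.22,0.4],"rotation":[0,0,0.6]},{"translation":[0.06,0.3,0.4],"rotation":[0,0,0.8]},{"translation":[0.08,0.38,0.4],"rotation":[0,0,0.95]},{"translation":[0.08,0.4,0.4],"rotation":[0,0,0.95]}])

```text
t: 4.37
eef_pos: [0.5007, -0.128, 0.1739]
ee_rot: [-3.142, 0.0, -2.321]
force: [0.7, 0.2, -0.9]
width: 0.0177
gripper_force: 25.0
```

apply_moves(steps=[{"translation":[0.04,0.08,0],"rotation":[0,0,0.2]},{"translation":[0.08,0.16,0],"rotation":[0,0,0.4]},{"translation":[0.12,0.24,0],"rotation":[0,0,0.6]},{"translation":[0.16,0.32,0],"rotation":[0,0,0.8]},{"translation":[0.2,0.4,0],"rotation":[0,0,0.95]},{"translation":[0.24,0.48,0],"rotation":[0,0,0.95]},{"translation":[0.28,0.56,0],"rotation":[0,0,0.95]},{"translation":[0.32,0.64,0],"rotation":[0,0,0.95]},{"translation":[0.34,0.7,0],"rotation":[0,0,0.95]},{"translation":[0.34,0.7,0],"rotation":[0,0,0.95]}])

```text
t: 5.2
eef_pos: [0.586, 0.0471, 0.1734]
ee_rot: [3.141, -0.0, -1.829]
force: [-0.8, 0.2, -0.6]
width: 0.0177
gripper_force: 25.0
```

apply_moves(steps=[{"translation":[0.01,0.04,0],"rotation":[0,0,0.2]},{"translation":[0.02,0.08,0],"rotation":[0,0,0.4]},{"translation":[0.02,0.1,0],"rotation":[0,0,0.6]},{"translation":[0.02,0.1,0],"rotation":[0,0,0.8]},{"translation":[0.02,0.1,0],"rotation":[0,0,0.97]},{"translation":[0.02,0.1,0],"rotation":[0,0,0.97]},{"translation":[0.02,0.1,0],"rotation":[0,0,0.97]},{"translation":[0.02,0.1,0],"rotation":[0,0,0.97]},{"translation":[0.02,0.1,0],"rotation":[0,0,0.97]},{"translation":[0.02,0.1,0],"rotation":[0,0,0.97]}])

```text
t: 6.03
eef_pos: [0.5901, 0.0698, 0.174]
ee_rot: [3.142, -0.0, -1.323]
force: [-0.6, 0.7, -1.7]
width: 0.0177
gripper_force: 25.0
```

apply_moves(steps=[{"translation":[0,0,-0.04],"rotation":[0,0,0.02]},{"translation":[0,0,-0.08],"rotation":[0,0,0.02]},{"translation":[0,0,-0.12],"rotation":[0,0,0.02]},{"translation":[0,0,-0.16],"rotation":[0,0,0.02]},{"translation":[0,0,-0.172],"rotation":[0,0,0.02]},{"translation":[0,0,-0.172],"rotation":[0,0,0.02]},{"translation":[0,0,-0.172],"rotation":[0,0,0.02]},{"translation":[0,0,-0.172],"rotation":[0,0,0.02]},{"translation":[0,0,-0.172],"rotation":[0,0,0.02]},{"translation":[0,0,-0.172],"rotation":[0,0,0.02]}])

```text
t: 6.87
eef_pos: [0.5904, 0.0702, 0.1316]
ee_rot: [-3.141, 0.0, -1.311]
force: [-0.5, 0.2, -1.6]
width: 0.0181
gripper_force: 25.0
```

```bash
python3 - <<'E'
from h import *
s=grab_frame('scene');t=grab_frame('top')
cv2.imwrite('pics/s3.png',s);cv2.imwrite('pics/t3.png',t)
print(get_state()['eef_pos'],proj('scene',[.5906,.0696,.067]),proj('top',[.5906,.0696,.067]))
cv2.imwrite('pics/c3.png',np.hstack([crop(s,240,150,75,75,5),crop(t,205,135,75,75,5)]))
E
```

```text
[0.59030304 0.0701066  0.13145969] [[285.98251959 188.9427702 ]] [[235.27377145 177.22615277]]
```

View pics/c3.png

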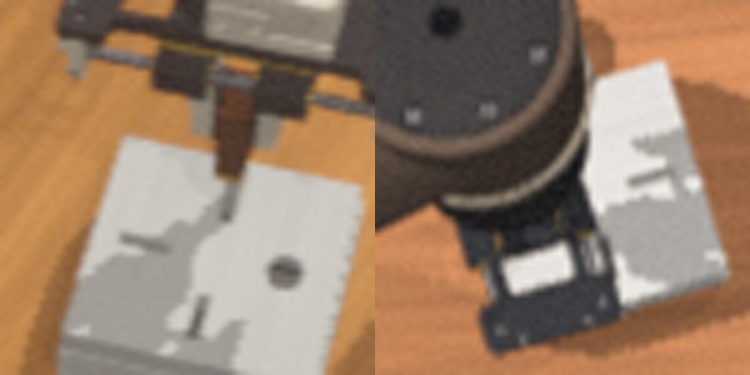

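The blade's lower near end is at crop pixel (228,218). That is just above the near end of gap0, so it is about aligned. Feeling downward next.

apply_moves(steps=[{"translation":[0,0.004,-0.006],"rotation":[0,0,0]},{"translation":[0,0.004,-0.012],"rotation":[0,0,0]},{"translation":[0,0.004,-0.016],"rotation":[0,0,0]},{"translation":[0,0.004,-0.02],"rotation":[0,0,0]},{"translation":[0,0.004,-0.022],"rotation":[0,0,0]},{"translation":[0,0.004,-0.024],"rotation":[0,0,0]},{"translation":[0,0.004,-0.024],"rotation":[0,0,0]},{"translation":[0,0.004,-0.024],"rotation":[0,0,0]},{"translation":[0,0.004,-0.024],"rotation":[0,0,0]},{"translation":[0,0.004,-0.024],"rotation":[0,0,0]}])

```text
t: 7.8
eef_pos: [0.5902, 0.0711, 0.1251]
ee_rot: [-3.142, 0.0, -1.311]
force: [0.1, -0.1, -1.8]
width: 0.0177
gripper_force: 25.0
```

apply_moves(steps=[{"translation":[0,0,-0.002],"rotation":[0,0,0]},{"translation":[0,0,-0.004],"rotation":[0,0,0]},{"translation":[0,0,-0.006],"rotation":[0,0,0]},{"translation":[0,0,-0.006],"rotation":[0,0,0]},{"translation":[0,0,-0.006],"rotation":[0,0,0]},{"translation":[0,0,-0.006],"rotation":[0,0,0]},{"translation":[0,0,-0.006],"rotation":[0,0,0]},{"translation":[0,0,-0.006],"rotation":[0,0,0]},{"translation":[0,0,-0.006],"rotation":[0,0,0]},{"translation":[0,0,-0.006],"rotation":[0,0,0]}])

```text
t: 8.63
eef_pos: [0.5901, 0.071, 0.1236]
ee_rot: [3.142, 0.0, -1.311]
force: [-0.1, 0.4, -1.5]
width: 0.018
gripper_force: 25.0
```

apply_moves(steps=[{"translation":[0,0,-0.002],"rotation":[0,0,0]},{"translation":[0,0,-0.004],"rotation":[0,0,0]},{"translation":[0,0,-0.006],"rotation":[0,0,0]},{"translation":[0,0,-0.008],"rotation":[0,0,0]},{"translation":[0,0,-0.008],"rotation":[0,0,0]},{"translation":[0,0,-0.008],"rotation":[0,0,0]},{"translation":[0,0,-0.008],"rotation":[0,0,0]},{"translation":[0,0,-0.008],"rotation":[0,0,0]},{"translation":[0,0,-0.008],"rotation":[0,0,0]},{"translation":[0,0,-0.008],"rotation":[0,0,0]}])

```text
t: 9.47
eef_pos: [0.5902, 0.0711, 0.1216]
ee_rot: [-3.142, 0.0, -1.311]
force: [-0.1, 0.0, -1.9]
width: 0.0183
gripper_force: 25.0
```

apply_moves(steps=[{"translation":[0,0,-0.006],"rotation":[0,0,0]},{"translation":[0,0,-0.012],"rotation":[0,0,0]},{"translation":[0,0,-0.018],"rotation":[0,0,0]},{"translation":[0,0,-0.024],"rotation":[0,0,0]},{"translation":[0,0,-0.03],"rotation":[0,0,0]},{"translation":[0,0,-0.036],"rotation":[0,0,0]},{"translation":[0,0,-0.042],"rotation":[0,0,0]},{"translation":[0,0,-0.048],"rotation":[0,0,0]},{"translation":[0,0,-0.052],"rotation":[0,0,0]},{"translation":[0,0,-0.052],"rotation":[0,0,0]}])

```text
t: 10.3
eef_pos: [0.59, 0.071, 0.1083]
ee_rot: [3.141, -0.0, -1.311]
force: [-0.1, -0.2, -1.3]
width: 0.0179
gripper_force: 25.0
```

apply_moves(steps=[{"translation":[0,0,-0.002],"rotation":[0,0,0]},{"translation":[0,0,-0.004],"rotation":[0,0,0]},{"translation":[0,0,-0.006],"rotation":[0,0,0]},{"translation":[0,0,-0.008],"rotation":[0,0,0]},{"translation":[0,0,-0.01],"rotation":[0,0,0]},{"translation":[0,0,-0.01],"rotation":[0,0,0]},{"translation":[0,0,-0.01],"rotation":[0,0,0]},{"translation":[0,0,-0.01],"rotation":[0,0,0]},{"translation":[0,0,-0.01],"rotation":[0,0,0]},{"translation":[0,0,-0.01],"rotation":[0,0,0]}])

```text
t: 11.13
eef_pos: [0.5902, 0.071, 0.1061]
ee_rot: [-3.142, 0.0, -1.311]
force: [-0.1, -0.3, -0.7]
width: 0.0178
gripper_force: 25.0
```

Depth is now about 20 mm. Feeling on.

apply_moves(steps=[{"translation":[0,0,-0.002],"rotation":[0,0,0]},{"translation":[0,0,-0.004],"rotation":[0,0,0]},{"translation":[0,0,-0.004],"rotation":[0,0,0]},{"translation":[0,0,-0.004],"rotation":[0,0,0]},{"translation":[0,0,-0.004],"rotation":[0,0,0]},{"translation":[0,0,-0.004],"rotation":[0,0,0]},{"translation":[0,0,-0.004],"rotation":[0,0,0]},{"translation":[0,0,-0.004],"rotation":[0,0,0]},{"translation":[0,0,-0.004],"rotation":[0,0,0]},{"translation":[0,0,-0.004],"rotation":[0,0,0]}])

```text
t: 11.97
eef_pos: [0.5901, 0.071, 0.1051]
ee_rot: [-3.142, 0.0, -1.311]
force: [0.4, 0.5, -2.3]
width: 0.0178
gripper_force: 25.0
```

apply_moves(steps=[{"translation":[0,0,-0.002],"rotation":[0,0,0]},{"translation":[0,0,-0.004],"rotation":[0,0,0]},{"translation":[0,0,-0.006],"rotation":[0,0,0]},{"translation":[0,0,-0.006],"rotation":[0,0,0]},{"translation":[0,0,-0.006],"rotation":[0,0,0]},{"translation":[0,0,-0.006],"rotation":[0,0,0]},{"translation":[0,0,-0.006],"rotation":[0,0,0]},{"translation":[0,0,-0.006],"rotation":[0,0,0]},{"translation":[0,0,-0.006],"rotation":[0,0,0]},{"translation":[0,0,-0.006],"rotation":[0,0,0]}])

```text
t: 12.8
eef_pos: [0.5902, 0.0711, 0.1036]
ee_rot: [-3.141, 0.0, -1.311]
force: [0.5, -0.4, -1.3]
width: 0.0177
gripper_force: 25.0
```

apply_moves(steps=[{"translation":[0,0,-0.002],"rotation":[0,0,0]},{"translation":[0,0,-0.004],"rotation":[0,0,0]},{"translation":[0,0,-0.006],"rotation":[0,0,0]},{"translation":[0,0,-0.008],"rotation":[0,0,0]},{"translation":[0,0,-0.01],"rotation":[0,0,0]},{"translation":[0,0,-0.01],"rotation":[0,0,0]},{"translation":[0,0,-0.01],"rotation":[0,0,0]},{"translation":[0,0,-0.01],"rotation":[0,0,0]},{"translation":[0,0,-0.01],"rotation":[0,0,0]},{"translation":[0,0,-0.01],"rotation":[0,0,0]}])

```text
t: 13.63
eef_pos: [0.5901, 0.071, 0.1011]
ee_rot: [-3.142, -0.0, -1.311]
force: [0.0, -0.9, -1.5]
width: 0.0176
gripper_force: 25.0
```

apply_moves(steps=[{"translation":[0,0,-0.002],"rotation":[0,0,0]},{"translation":[0,0,-0.004],"rotation":[0,0,0]},{"translation":[0,0,-0.006],"rotation":[0,0,0]},{"translation":[0,0,-0.008],"rotation":[0,0,0]},{"translation":[0,0,-0.01],"rotation":[0,0,0]},{"translation":[0,0,-0.012],"rotation":[0,0,0]},{"translation":[0,0,-0.014],"rotation":[0,0,0]},{"translation":[0,0,-0.016],"rotation":[0,0,0]},{"translation":[0,0,-0.016],"rotation":[0,0,0]},{"translation":[0,0,-0.016],"rotation":[0,0,0]}])

```text
t: 14.47
eef_pos: [0.5903, 0.0711, 0.0978]
ee_rot: [-3.141, -0.0, -1.311]
force: [-1.8, 1.5, 5.3]
width: 0.0181
gripper_force: 25.0
```

```bash
python3 - <<'E'
from h import *
s=grab_frame('scene')
cv2.imwrite('pics/s4.png',s)
cv2.imwrite('pics/c4.png',crop(s,240,145,80,80,6))
E
```

```text
(no output)
```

View pics/c4.png

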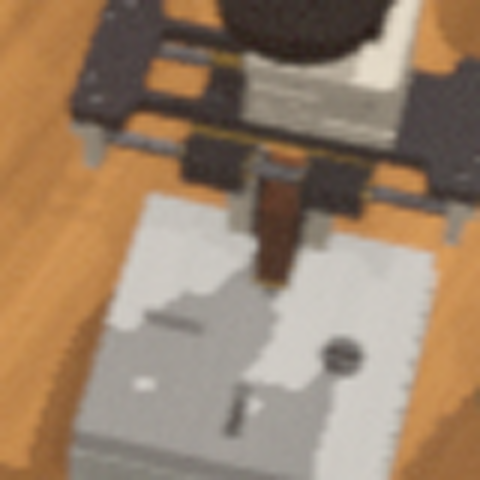

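```bash
python3 - <<'E'
from h import *
print(get_state()['eef_pos'],get_state()['force'])
for z in(.062,.066,.07,.074,.078,.082):
    print(z,((proj('scene',[.5903+.0047,.0711-.0174,z])-[240,145]+.4)*6).round(0))
E
```

```text
[0.59024727 0.07116563 0.09778929] [-2.78619945  0.05457059  4.39191346]
0.062 [[270. 298.]]
0.066 [[271. 294.]]
0.07 [[271. 289.]]
0.074 [[272. 284.]]
0.078 [[272. 279.]]
0.082 [[272. 275.]]
```

The blade meets resistance at about 28 mm depth, and the picture agrees: the collar is still about 11 mm above the top. A small further push will tell.

apply_moves(steps=[{"translation":[0,0,-0.001],"rotation":[0,0,0]},{"translation":[0,0,-0.002],"rotation":[0,0,0]},{"translation":[0,0,-0.003],"rotation":[0,0,0]},{"translation":[0,0,-0.003],"rotation":[0,0,0]},{"translation":[0,0,-0.003],"rotation":[0,0,0]},{"translation":[0,0,-0.003],"rotation":[0,0,0]},{"translation":[0,0,-0.003],"rotation":[0,0,0]},{"translation":[0,0,-0.003],"rotation":[0,0,0]},{"translation":[0,0,-0.003],"rotation":[0,0,0]},{"translation":[0,0,-0.003],"rotation":[0,0,0]}])

```text
t: 15.35
eef_pos: [0.5904, 0.0712, 0.0976]
ee_rot: [-3.141, -0.0, -1.311]
force: [-4.0, 2.1, 9.8]
width: 0.0179
gripper_force: 25.0
```

Gap0 is jammed at about 28 mm. Withdrawing and turning to gap1.

apply_moves(steps=[{"translation":[0,0,0.03],"rotation":[0,0,0]},{"translation":[0,0,0.07],"rotation":[0,0,0]},{"translation":[0,0,0.12],"rotation":[0,0,0]},{"translation":[0,0,0.17],"rotation":[0,0,0]},{"translation":[0,0,0.18],"rotation":[0,0,0]},{"translation":[-0.02,-0.04,0.18],"rotation":[0,0,-0.2]},{"translation":[-0.04,-0.08,0.18],"rotation":[0,0,-0.4]},{"translation":[-0.06,-0.12,0.18],"rotation":[0,0,-0.6]},{"translation":[-0.08,-0.16,0.18],"rotation":[0,0,-0.8]},{"translation":[-0.112,-0.208,0.18],"rotation":[0,0,-1]}])

```text
t: 16.18
eef_pos: [0.5622, 0.0188, 0.1412]
ee_rot: [-3.141, 0.0, -1.84]
force: [-0.4, -0.9, -1.4]
width: 0.0181
gripper_force: 25.0
```

apply_moves(steps=[{"translation":[0,0,0],"rotation":[0,0,-0.2]},{"translation":[0,0,0],"rotation":[0,0,-0.4]},{"translation":[0,0,0],"rotation":[0,0,-0.6]},{"translation":[0,0,0],"rotation":[0,0,-0.8]},{"translation":[0,0,0],"rotation":[0,0,-1]},{"translation":[0,0,0],"rotation":[0,0,-1]},{"translation":[0,0,0],"rotation":[0,0,-1]},{"translation":[0,0,0],"rotation":[0,0,-1]},{"translation":[0,0,0],"rotation":[0,0,-1]},{"translation":[0,0,0],"rotation":[0,0,-1]}])

```text
t: 17.02
eef_pos: [0.5621, 0.019, 0.1413]
ee_rot: [3.142, -0.0, -2.357]
force: [-0.7, -0.2, -1.2]
width: 0.018
gripper_force: 25.0
```

apply_moves(steps=[{"translation":[0,0,0],"rotation":[0,0,-0.2]},{"translation":[0,0,0],"rotation":[0,0,-0.4]},{"translation":[0,0,0],"rotation":[0,0,-0.6]},{"translation":[0,0,0],"rotation":[0,0,-0.8]},{"translation":[0,0,0],"rotation":[0,0,-1]},{"translation":[0,0,0],"rotation":[0,0,-1]},{"translation":[0,0,0],"rotation":[0,0,-1]},{"translation":[0,0,0],"rotation":[0,0,-1]},{"translation":[0,0,0],"rotation":[0,0,-1]},{"translation":[0,0,0],"rotation":[0,0,-1]}])

```text
t: 17.85
eef_pos: [0.5621, 0.0191, 0.1413]
ee_rot: [3.142, 0.0, -2.88]
force: [-0.4, 0.0, -1.4]
width: 0.0173
gripper_force: 25.0
```

apply_moves(steps=[{"translation":[0,0,-0.02],"rotation":[0,0,0]},{"translation":[0,0,-0.04],"rotation":[0,0,0]},{"translation":[0,0,-0.05],"rotation":[0,0,0]},{"translation":[0,0,-0.056],"rotation":[0,0,0]},{"translation":[0,0,-0.06],"rotation":[0,0,0]},{"translation":[0,0,-0.062],"rotation":[0,0,0]},{"translation":[0,0,-0.064],"rotation":[0,0,0]},{"translation":[0,0,-0.065],"rotation":[0,0,0]},{"translation":[0,0,-0.065],"rotation":[0,0,0]},{"translation":[0,0,-0.065],"rotation":[0,0,0]}])

```text
t: 18.68
eef_pos: [0.5622, 0.0191, 0.1252]
ee_rot: [3.142, 0.0, -2.882]
force: [0.7, 0.1, -1.4]
width: 0.0179
gripper_force: 25.0
```

```bash
python3 - <<'E'
from h import *
s=grab_frame('scene')
print(get_state()['force'])
cv2.imwrite('pics/s5.png',s)
cv2.imwrite('pics/c5.png',crop(s,230,145,80,80,7))
E
```

```text
[-0.15281125  0.19886767 -1.52914421]
```

View pics/c5.png

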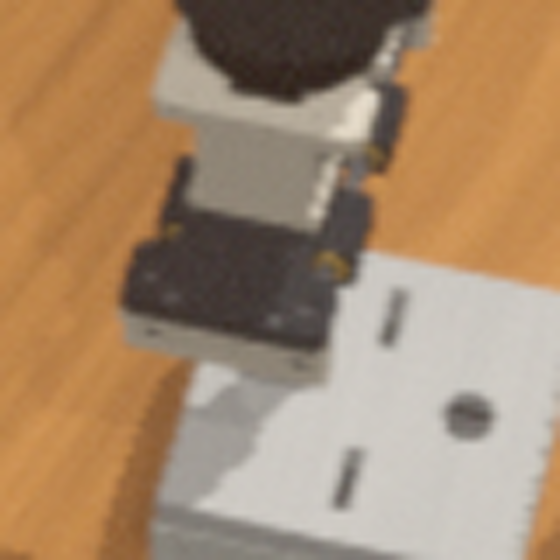

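The blade is hidden by the near finger here, so I go by feel.

apply_moves(steps=[{"translation":[0,0,-0.002],"rotation":[0,0,0]},{"translation":[0,0,-0.004],"rotation":[0,0,0]},{"translation":[0,0,-0.006],"rotation":[0,0,0]},{"translation":[0,0,-0.006],"rotation":[0,0,0]},{"translation":[0,0,-0.006],"rotation":[0,0,0]},{"translation":[0,0,-0.006],"rotation":[0,0,0]},{"translation":[0,0,-0.006],"rotation":[0,0,0]},{"translation":[0,0,-0.006],"rotation":[0,0,0]},{"translation":[0,0,-0.006],"rotation":[0,0,0]},{"translation":[0,0,-0.006],"rotation":[0,0,0]}])

```text
t: 19.57
eef_pos: [0.5621, 0.0191, 0.1236]
ee_rot: [3.142, 0.0, -2.882]
force: [-0.4, 0.3, -1.3]
width: 0.0179
gripper_force: 25.0
```

apply_moves(steps=[{"translation":[0,0,-0.002],"rotation":[0,0,0]},{"translation":[0,0,-0.004],"rotation":[0,0,0]},{"translation":[0,0,-0.006],"rotation":[0,0,0]},{"translation":[0,0,-0.008],"rotation":[0,0,0]},{"translation":[0,0,-0.008],"rotation":[0,0,0]},{"translation":[0,0,-0.008],"rotation":[0,0,0]},{"translation":[0,0,-0.008],"rotation":[0,0,0]},{"translation":[0,0,-0.008],"rotation":[0,0,0]},{"translation":[0,0,-0.008],"rotation":[0,0,0]},{"translation":[0,0,-0.008],"rotation":[0,0,0]}])

```text
t: 20.4
eef_pos: [0.5621, 0.019, 0.1216]
ee_rot: [3.142, 0.0, -2.882]
force: [0.5, 0.7, -0.9]
width: 0.0178
gripper_force: 25.0
```

apply_moves(steps=[{"translation":[0,0,-0.006],"rotation":[0,0,0]},{"translation":[0,0,-0.012],"rotation":[0,0,0]},{"translation":[0,0,-0.018],"rotation":[0,0,0]},{"translation":[0,0,-0.024],"rotation":[0,0,0]},{"translation":[0,0,-0.03],"rotation":[0,0,0]},{"translation":[0,0,-0.036],"rotation":[0,0,0]},{"translation":[0,0,-0.042],"rotation":[0,0,0]},{"translation":[0,0,-0.048],"rotation":[0,0,0]},{"translation":[0,0,-0.054],"rotation":[0,0,0]},{"translation":[0,0,-0.054],"rotation":[0,0,0]}])

```text
t: 21.23
eef_pos: [0.562, 0.019, 0.1077]
ee_rot: [-3.142, -0.001, -2.882]
force: [-0.5, 0.7, -0.2]
width: 0.0178
gripper_force: 25.0
```

apply_moves(steps=[{"translation":[0,0,-0.002],"rotation":[0,0,0]},{"translation":[0,0,-0.004],"rotation":[0,0,0]},{"translation":[0,0,-0.006],"rotation":[0,0,0]},{"translation":[0,0,-0.008],"rotation":[0,0,0]},{"translation":[0,0,-0.01],"rotation":[0,0,0]},{"translation":[0,0,-0.01],"rotation":[0,0,0]},{"translation":[0,0,-0.01],"rotation":[0,0,0]},{"translation":[0,0,-0.01],"rotation":[0,0,0]},{"translation":[0,0,-0.01],"rotation":[0,0,0]},{"translation":[0,0,-0.01],"rotation":[0,0,0]}])

```text
t: 22.07
eef_pos: [0.5622, 0.0191, 0.1056]
ee_rot: [3.142, 0.0, -2.882]
force: [-1.1, 0.4, -2.3]
width: 0.0178
gripper_force: 25.0
```

Depth 20.5 mm and no contact yet.

apply_moves(steps=[{"translation":[0,0,-0.002],"rotation":[0,0,0]},{"translation":[0,0,-0.004],"rotation":[0,0,0]},{"translation":[0,0,-0.006],"rotation":[0,0,0]},{"translation":[0,0,-0.008],"rotation":[0,0,0]},{"translation":[0,0,-0.008],"rotation":[0,0,0]},{"translation":[0,0,-0.008],"rotation":[0,0,0]},{"translation":[0,0,-0.008],"rotation":[0,0,0]},{"translation":[0,0,-0.008],"rotation":[0,0,0]},{"translation":[0,0,-0.008],"rotation":[0,0,0]},{"translation":[0,0,-0.008],"rotation":[0,0,0]}])

```text
t: 22.9
eef_pos: [0.5622, 0.019, 0.1036]
ee_rot: [3.142, 0.0, -2.882]
force: [0.3, 0.6, -1.3]
width: 0.0181
gripper_force: 25.0
```

apply_moves(steps=[{"translation":[0,0,-0.002],"rotation":[0,0,0]},{"translation":[0,0,-0.004],"rotation":[0,0,0]},{"translation":[0,0,-0.006],"rotation":[0,0,0]},{"translation":[0,0,-0.008],"rotation":[0,0,0]},{"translation":[0,0,-0.01],"rotation":[0,0,0]},{"translation":[0,0,-0.01],"rotation":[0,0,0]},{"translation":[0,0,-0.01],"rotation":[0,0,0]},{"translation":[0,0,-0.01],"rotation":[0,0,0]},{"translation":[0,0,-0.01],"rotation":[0,0,0]},{"translation":[0,0,-0.01],"rotation":[0,0,0]}])

```text
t: 23.73
eef_pos: [0.5621, 0.0191, 0.1011]
ee_rot: [-3.142, 0.0, -2.882]
force: [-0.3, -0.0, -1.1]
width: 0.0177
gripper_force: 25.0
```

apply_moves(steps=[{"translation":[0,0,-0.002],"rotation":[0,0,0]},{"translation":[0,0,-0.004],"rotation":[0,0,0]},{"translation":[0,0,-0.006],"rotation":[0,0,0]},{"translation":[0,0,-0.008],"rotation":[0,0,0]},{"translation":[0,0,-0.008],"rotation":[0,0,0]},{"translation":[0,0,-0.008],"rotation":[0,0,0]},{"translation":[0,0,-0.008],"rotation":[0,0,0]},{"translation":[0,0,-0.008],"rotation":[0,0,0]},{"translation":[0,0,-0.008],"rotation":[0,0,0]},{"translation":[0,0,-0.008],"rotation":[0,0,0]}])

```text
t: 24.57
eef_pos: [0.5621, 0.019, 0.0991]
ee_rot: [-3.142, 0.0, -2.882]
force: [0.2, -0.0, -0.5]
width: 0.018
gripper_force: 25.0
```

apply_moves(steps=[{"translation":[0,0,-0.002],"rotation":[0,0,0]},{"translation":[0,0,-0.004],"rotation":[0,0,0]},{"translation":[0,0,-0.006],"rotation":[0,0,0]},{"translation":[0,0,-0.008],"rotation":[0,0,0]},{"translation":[0,0,-0.008],"rotation":[0,0,0]},{"translation":[0,0,-0.008],"rotation":[0,0,0]},{"translation":[0,0,-0.008],"rotation":[0,0,0]},{"translation":[0,0,-0.008],"rotation":[0,0,0]},{"translation":[0,0,-0.008],"rotation":[0,0,0]},{"translation":[0,0,-0.008],"rotation":[0,0,0]}])

```text
t: 25.4
eef_pos: [0.5622, 0.019, 0.0978]
ee_rot: [-3.141, 0.0, -2.882]
force: [-2.8, 0.1, 6.3]
width: 0.0177
gripper_force: 25.0
```

Gap1 jams at the same depth, so it is the same stop plate. On to gap2.

apply_moves(steps=[{"translation":[0,0,0.03],"rotation":[0,0,0]},{"translation":[0,0,0.07],"rotation":[0,0,0]},{"translation":[0,0,0.12],"rotation":[0,0,0]},{"translation":[0,0,0.17],"rotation":[0,0,0]},{"translation":[0,0,0.18],"rotation":[0,0,0]},{"translation":[0.04,-0.02,0.18],"rotation":[0,0,0.2]},{"translation":[0.08,-0.04,0.18],"rotation":[0,0,0.4]},{"translation":[0.12,-0.07,0.18],"rotation":[0,0,0.6]},{"translation":[0.16,-0.1,0.18],"rotation":[0,0,0.8]},{"translation":[0.2,-0.116,0.18],"rotation":[0,0,1]}])

```text
t: 26.23
eef_pos: [0.6125, -0.0105, 0.1421]
ee_rot: [3.142, 0.0, -2.353]
force: [0.2, -0.4, -1.0]
width: 0.0181
gripper_force: 25.0
```

apply_moves(steps=[{"translation":[0,0,0],"rotation":[0,0,0.2]},{"translation":[0,0,0],"rotation":[0,0,0.4]},{"translation":[0,0,0],"rotation":[0,0,0.6]},{"translation":[0,0,0],"rotation":[0,0,0.8]},{"translation":[0,0,0],"rotation":[0,0,1]},{"translation":[0,0,0],"rotation":[0,0,1]},{"translation":[0,0,0],"rotation":[0,0,1]},{"translation":[0,0,0],"rotation":[0,0,1]},{"translation":[0,0,0],"rotation":[0,0,1]},{"translation":[0,0,0],"rotation":[0,0,1]}])

```text
t: 27.07
eef_pos: [0.6121, -0.0099, 0.1421]
ee_rot: [3.142, -0.0, -1.836]
force: [0.4, 0.4, -1.3]
width: 0.0178
gripper_force: 25.0
```

apply_moves(steps=[{"translation":[0,0,0],"rotation":[0,0,0.2]},{"translation":[0,0,0],"rotation":[0,0,0.4]},{"translation":[0,0,0],"rotation":[0,0,0.6]},{"translation":[0,0,0],"rotation":[0,0,0.8]},{"translation":[0,0,0],"rotation":[0,0,1]},{"translation":[0,0,-0.02],"rotation":[0,0,1]},{"translation":[0,0,-0.03],"rotation":[0,0,1]},{"translation":[0,0,-0.04],"rotation":[0,0,1]},{"translation":[0,0,-0.04],"rotation":[0,0,1]},{"translation":[0,0,-0.04],"rotation":[0,0,1]}])

```text
t: 27.9
eef_pos: [0.6119, -0.01, 0.1317]
ee_rot: [3.141, -0.0, -1.313]
force: [-0.1, 0.0, -1.8]
width: 0.018
gripper_force: 25.0
```

```bash
python3 - <<'E'
from h import *
s=grab_frame('scene')
print(get_state()['force'])
cv2.imwrite('pics/s6.png',s)
cv2.imwrite('pics/c6.png',crop(s,240,165,80,80,7))
E
```

```text
[ 0.02049757  0.70809688 -1.05008346]
```

View pics/c6.png

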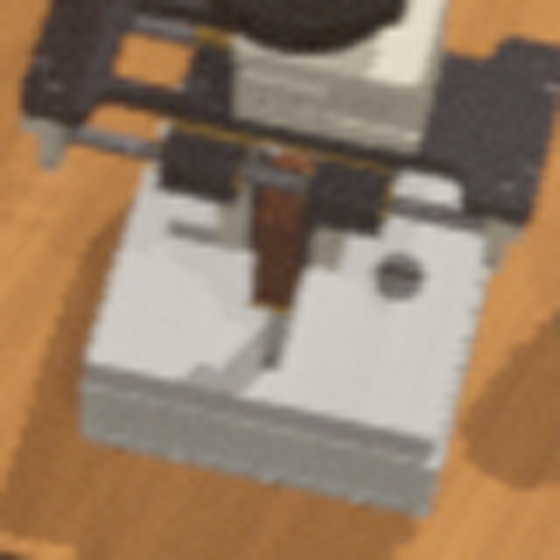

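The blade's lower end is at crop pixel (270,362), over gap2. Lowering by feel: to the top at z ≈ 0.1256, then just in.

apply_moves(steps=[{"translation":[0,0,-0.01],"rotation":[0,0,0]},{"translation":[0,0,-0.016],"rotation":[0,0,0]},{"translation":[0,0,-0.02],"rotation":[0,0,0]},{"translation":[0,0,-0.024],"rotation":[0,0,0]},{"translation":[0,0,-0.026],"rotation":[0,0,0]},{"translation":[0,0,-0.028],"rotation":[0,0,0]},{"translation":[0,0,-0.028],"rotation":[0,0,0]},{"translation":[0,0,-0.028],"rotation":[0,0,0]},{"translation":[0,0,-0.028],"rotation":[0,0,0]},{"translation":[0,0,-0.028],"rotation":[0,0,0]}])

```text
t: 28.78
eef_pos: [0.6121, -0.0099, 0.1251]
ee_rot: [-3.142, 0.0, -1.311]
force: [-0.3, -0.1, -1.1]
width: 0.018
gripper_force: 25.0
```

apply_moves(steps=[{"translation":[0,0,-0.002],"rotation":[0,0,0]},{"translation":[0,0,-0.004],"rotation":[0,0,0]},{"translation":[0,0,-0.006],"rotation":[0,0,0]},{"translation":[0,0,-0.008],"rotation":[0,0,0]},{"translation":[0,0,-0.008],"rotation":[0,0,0]},{"translation":[0,0,-0.008],"rotation":[0,0,0]},{"translation":[0,0,-0.008],"rotation":[0,0,0]},{"translation":[0,0,-0.008],"rotation":[0,0,0]},{"translation":[0,0,-0.008],"rotation":[0,0,0]},{"translation":[0,0,-0.008],"rotation":[0,0,0]}])

```text
t: 29.62
eef_pos: [0.6121, -0.0099, 0.1231]
ee_rot: [3.142, 0.0, -1.311]
force: [0.0, -1.4, -0.5]
width: 0.0177
gripper_force: 25.0
```

apply_moves(steps=[{"translation":[0,0,-0.002],"rotation":[0,0,0]},{"translation":[0,0,-0.004],"rotation":[0,0,0]},{"translation":[0,0,-0.006],"rotation":[0,0,0]},{"translation":[0,0,-0.008],"rotation":[0,0,0]},{"translation":[0,0,-0.008],"rotation":[0,0,0]},{"translation":[0,0,-0.008],"rotation":[0,0,0]},{"translation":[0,0,-0.008],"rotation":[0,0,0]},{"translation":[0,0,-0.008],"rotation":[0,0,0]},{"translation":[0,0,-0.008],"rotation":[0,0,0]},{"translation":[0,0,-0.008],"rotation":[0,0,0]}])

```text
t: 30.45
eef_pos: [0.6121, -0.0099, 0.1211]
ee_rot: [-3.142, -0.0, -1.311]
force: [-0.2, -1.1, -0.5]
width: 0.0179
gripper_force: 25.0
```

apply_moves(steps=[{"translation":[0,0,-0.004],"rotation":[0,0,0]},{"translation":[0,0,-0.01],"rotation":[0,0,0]},{"translation":[0,0,-0.016],"rotation":[0,0,0]},{"translation":[0,0,-0.022],"rotation":[0,0,0]},{"translation":[0,0,-0.028],"rotation":[0,0,0]},{"translation":[0,0,-0.034],"rotation":[0,0,0]},{"translation":[0,0,-0.04],"rotation":[0,0,0]},{"translation":[0,0,-0.046],"rotation":[0,0,0]},{"translation":[0,0,-0.05],"rotation":[0,0,0]},{"translation":[0,0,-0.05],"rotation":[0,0,0]}])

```text
t: 31.28
eef_pos: [0.612, -0.01, 0.1083]
ee_rot: [3.141, 0.0, -1.311]
force: [0.0, 0.9, -1.4]
width: 0.0179
gripper_force: 25.0
```

apply_moves(steps=[{"translation":[0,0,-0.004],"rotation":[0,0,0]},{"translation":[0,0,-0.008],"rotation":[0,0,0]},{"translation":[0,0,-0.012],"rotation":[0,0,0]},{"translation":[0,0,-0.016],"rotation":[0,0,0]},{"translation":[0,0,-0.02],"rotation":[0,0,0]},{"translation":[0,0,-0.024],"rotation":[0,0,0]},{"translation":[0,0,-0.028],"rotation":[0,0,0]},{"translation":[0,0,-0.032],"rotation":[0,0,0]},{"translation":[0,0,-0.036],"rotation":[0,0,0]},{"translation":[0,0,-0.036],"rotation":[0,0,0]}])

```text
t: 32.12
eef_pos: [0.612, -0.01, 0.0993]
ee_rot: [3.141, 0.0, -1.311]
force: [-0.1, -0.2, -1.2]
width: 0.0178
gripper_force: 25.0
```

apply_moves(steps=[{"translation":[0,0,-0.002],"rotation":[0,0,0]},{"translation":[0,0,-0.004],"rotation":[0,0,0]},{"translation":[0,0,-0.006],"rotation":[0,0,0]},{"translation":[0,0,-0.008],"rotation":[0,0,0]},{"translation":[0,0,-0.009],"rotation":[0,0,0]},{"translation":[0,0,-0.009],"rotation":[0,0,0]},{"translation":[0,0,-0.009],"rotation":[0,0,0]},{"translation":[0,0,-0.009],"rotation":[0,0,0]},{"translation":[0,0,-0.009],"rotation":[0,0,0]},{"translation":[0,0,-0.009],"rotation":[0,0,0]}])

```text
t: 32.95
eef_pos: [0.6121, -0.01, 0.0973]
ee_rot: [-3.142, -0.0, -1.311]
force: [0.1, 0.0, -1.5]
width: 0.0178
gripper_force: 25.0
```

apply_moves(steps=[{"translation":[0,0,-0.002],"rotation":[0,0,0]},{"translation":[0,0,-0.004],"rotation":[0,0,0]},{"translation":[0,0,-0.006],"rotation":[0,0,0]},{"translation":[0,0,-0.006],"rotation":[0,0,0]},{"translation":[0,0,-0.006],"rotation":[0,0,0]},{"translation":[0,0,-0.006],"rotation":[0,0,0]},{"translation":[0,0,-0.006],"rotation":[0,0,0]},{"translation":[0,0,-0.006],"rotation":[0,0,0]},{"translation":[0,0,-0.006],"rotation":[0,0,0]},{"translation":[0,0,-0.006],"rotation":[0,0,0]}])

```text
t: 33.78
eef_pos: [0.6121, -0.01, 0.0958]
ee_rot: [-3.142, -0.0, -1.311]
force: [0.2, -0.7, -1.0]
width: 0.0178
gripper_force: 25.0
```

Past the stop depth with no force: gap2 is clear so far. Continuing towards home at z ≈ 0.086.

apply_moves(steps=[{"translation":[0,0,-0.003],"rotation":[0,0,0]},{"translation":[0,0,-0.006],"rotation":[0,0,0]},{"translation":[0,0,-0.01],"rotation":[0,0,0]},{"translation":[0,0,-0.014],"rotation":[0,0,0]},{"translation":[0,0,-0.018],"rotation":[0,0,0]},{"translation":[0,0,-0.022],"rotation":[0,0,0]},{"translation":[0,0,-0.026],"rotation":[0,0,0]},{"translation":[0,0,-0.03],"rotation":[0,0,0]},{"translation":[0,0,-0.032],"rotation":[0,0,0]},{"translation":[0,0,-0.032],"rotation":[0,0,0]}])

```text
t: 34.62
eef_pos: [0.612, -0.01, 0.0877]
ee_rot: [3.141, -0.0, -1.311]
force: [0.4, 0.4, -1.8]
width: 0.0182
gripper_force: 25.0
```

apply_moves(steps=[{"translation":[0,0,-0.002],"rotation":[0,0,0]},{"translation":[0,0,-0.004],"rotation":[0,0,0]},{"translation":[0,0,-0.006],"rotation":[0,0,0]},{"translation":[0,0,-0.006],"rotation":[0,0,0]},{"translation":[0,0,-0.006],"rotation":[0,0,0]},{"translation":[0,0,-0.006],"rotation":[0,0,0]},{"translation":[0,0,-0.006],"rotation":[0,0,0]},{"translation":[0,0,-0.006],"rotation":[0,0,0]},{"translation":[0,0,-0.006],"rotation":[0,0,0]},{"translation":[0,0,-0.006],"rotation":[0,0,0]}])

```text
t: 35.45
eef_pos: [0.6121, -0.0099, 0.0863]
ee_rot: [3.142, 0.0, -1.311]
force: [-0.0, 0.4, -1.0]
width: 0.018
gripper_force: 25.0
```

apply_moves(steps=[{"translation":[0,0,-0.001],"rotation":[0,0,0]},{"translation":[0,0,-0.002],"rotation":[0,0,0]},{"translation":[0,0,-0.003],"rotation":[0,0,0]},{"translation":[0,0,-0.004],"rotation":[0,0,0]},{"translation":[0,0,-0.004],"rotation":[0,0,0]},{"translation":[0,0,-0.004],"rotation":[0,0,0]},{"translation":[0,0,-0.004],"rotation":[0,0,0]},{"translation":[0,0,-0.004],"rotation":[0,0,0]},{"translation":[0,0,-0.004],"rotation":[0,0,0]},{"translation":[0,0,-0.004],"rotation":[0,0,0]}])

```text
t: 36.28
eef_pos: [0.6124, -0.0101, 0.0859]
ee_rot: [-3.141, -0.0, -1.311]
force: [-0.2, -1.9, 4.9]
width: 0.018
gripper_force: 25.0
```

The collar is down on the top (contact at the home height). Releasing and rising straight up.

apply_moves(steps=[{"translation":[0,0,0],"rotation":[0,0,0]},{"translation":[0,0,0],"rotation":[0,0,0]},{"translation":[0,0,0],"rotation":[0,0,0]},{"translation":[0,0,0],"rotation":[0,0,0]},{"translation":[0,0,0],"rotation":[0,0,0]},{"translation":[0,0,0],"rotation":[0,0,0]},{"translation":[0,0,0],"rotation":[0,0,0]},{"translation":[0,0,0],"rotation":[0,0,0]},{"translation":[0,0,0],"rotation":[0,0,0]},{"translation":[0,0,0],"rotation":[0,0,0]}], jaw=-0.2)

```text
t: 37.12
eef_pos: [0.6121, -0.01, 0.0853]
ee_rot: [-3.142, -0.0, -1.311]
force: [0.2, -0.2, 0.1]
width: 0.0526
gripper_force: 0.0
```

apply_moves(steps=[{"translation":[0,0,0.04],"rotation":[0,0,0]},{"translation":[0,0,0.1],"rotation":[0,0,0]},{"translation":[0,0,0.16],"rotation":[0,0,0]},{"translation":[0,0,0.24],"rotation":[0,0,0]},{"translation":[0,0,0.32],"rotation":[0,0,0]},{"translation":[0,0,0.4],"rotation":[0,0,0]},{"translation":[0,0,0.48],"rotation":[0,0,0]},{"translation":[0,0,0.56],"rotation":[0,0,0]},{"translation":[0,0,0.6],"rotation":[0,0,0]},{"translation":[0,0,0.6],"rotation":[0,0,0]}])

```text
t: 37.95
eef_pos: [0.6134, -0.0099, 0.2387]
ee_rot: [-3.136, -0.001, -1.311]
force: [0.1, 0.0, 0.1]
width: 0.0526
gripper_force: 0.0
```

```bash
python3 - <<'E'
from h import *
s=grab_frame('scene')
cv2.imwrite('pics/c7.png',crop(s,190,110,180,180,3))
E
```

```text
(no output)
```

View pics/c7.png

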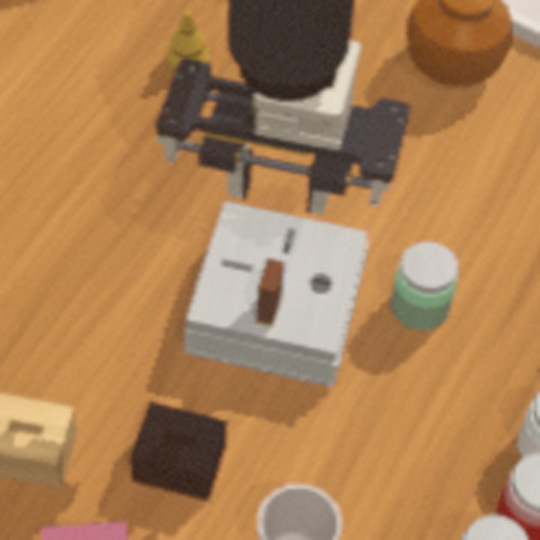

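The feeler stands upright in gap2 at crop pixel (268,290), collar down, with the gripper clear and everything else undisturbed.

```bash
python3 -c "
from station import *
print(job_done())"
```

```text
the job is handed in; nothing more can be done
None
```

I tested the three gaps in order with the feeler: gap0 and gap1 both jammed at about 28 mm (highest force read about 11 N), and gap2 was clear. The feeler now stands let go and upright in gap2, its collar on the gauge's top, and the job was handed in at about 38 s.

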